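# Hold the turntable's index plunger clear

### The job

I want to turn the little glass turntable by hand, so free it for me: draw the locking slide with the black knob along its guide, away from the plunger, all the way to its stop; then pull the red knob of the sprung index plunger straight up to its stop and keep holding it there, so that the pin stays clear of the hole in the turntable's rim. Finish while still gripping the raised red knob; do not turn the turntable yourself, and leave the red glass on it, the copper foil roll and the tweezers where they are.

Things in the scene. Friction and masses are not known exactly. Their poses are not given: they have to be found in the camera images.
- jig: turntable fixture, fixed: aluminium disc 130 mm across, top 30 mm up, blue bracket. Origin on the table below the plunger's upright axis; +x points to the disc's centre (54 mm off), -y the way the locking slide is drawn, z up. The slide's bed and steel guide: y = -16 to -104 mm, 40 mm wide, up to 71 mm high from y = -22 mm on; the blue arm at the plunger is only 50 mm high.
- plunger_grip (a point): centre of the red pull knob of the index plunger, at the height to grip: 94 mm above the table with the pin seated, rises with the knob. The knob is round, 26 mm across, from 10 mm below this point to 7 mm above it, then a 31 mm wide rim up to 14 mm above it; under it a 9 mm stem. Axis vertical.
- plunger (a joint): lift of the plunger: 0 = pin seated, 0.014 m = fully up at its stop; the pin reaches 9 mm into the disc. A spring pushes it down with 4 N when seated, 9 N when fully up; let go, it snaps back. While the locking slide is in, its brass fork sits above the plunger's brass collar and it lifts only about 1 mm.
- lock_grip (a point): centre of the black knob of the locking slide, at the height to grip, 90 mm above the table. Round, upright, 18 mm across, from 16 mm below this point to 8 mm above it, on a 12 mm stem from the guide's slot. Slide fully in: 50 mm from the plunger's axis along the fixture's -y. Moves only along the fixture's y.
- lock (a joint): travel of the locking slide along the fixture's -y (away from the plunger), 0 = fully in (fork round the plunger), 0.032 m = fully drawn at its stop; from 0.020 m on the fork is clear of the collar. Friction about 1.5 N; it stays where it is left. It starts 0 to 5 mm out.
- turntable (a joint): turn of the turntable about its vertical axis, rad; 0 = as found, hole on the pin. Held by the pin (with a little play) while it is seated, turns easily when the pin is up.
- red_glass_center (a point): centre of the curved orange-red piece of glass, 76 x 84 mm and 18 mm high, lying loose on the turntable; its top is about 48 mm above the table.
- copper_roll_center (a point): centre of a copper foil roll, 61 mm across and 7 mm high, lying loose on the table.
- tweezers_center (a point): centre of steel tweezers, 123 mm long along their y, 14 mm wide, 9 mm high, lying loose on the table.

How it is judged:
By the outcome, as a careful person would: the job done as asked, in the order asked, and still so for the second after the job is handed in, while the arm keeps its last pose, push and grip.
It also fails if it takes over 38 s, if anything falls off the work surface, if the arm or the gripper's body presses on something with over 40 N, if the wrist force passes 120 N, or if a joint passes its speed limit or range.

### The arm

A 6-joint arm with a two-finger parallel gripper is mounted at the origin on a cart in front of the work surface, level with it; the furniture and walls round the work are solid. World frame = base frame: x ahead of the robot, y to its left, z up, the work surface at z = 0. Lengths are in mm, angles in rad, forces in N, time in s.
With the tool pointing down it reaches from about 250 to 725 mm from the base axis. Payload 9.7 kg.
Tool frame: the origin (TCP) lies between the finger pads; the fingertips stand 22 mm ahead of it and the grasp point (between the pads) lies 3 mm ahead of it (r.tcp_to_tips is the distance from the TCP to the fingertips, in mm); z points along the fingers, y is the line along which they close (so a half turn about z gives the same grasp; the last joint's range is limited). The gripper opens to 85 mm and grips with 20 to 120 N. Pads are 22 mm wide; open, the fingers measure 114 mm over their backs; the gripper's body (76 mm by 85 mm) begins 54 mm behind the grasp point. The pads swing forward as they close: fully open they stand 13 mm farther back than shut.
Start: joints at [1.229, 0.087, 0.176, 1.66, 0, 1.571], TCP at [184.348, 518.182, 253.284] pointing down, gripper open.
Joint ranges: [-3.13, 3.13], [-0.85, 1.81], [-1.15, 1.24], [-2.2, 2.28], [-1.44, 1.52], [-3.14, 3.14]. Speed limits (rad/s): [2.22, 2.22, 2.57, 3.14, 3.14, 3.14].

### API

Orientations are given as a unit quaternion [w, x, y, z].
In Python, from plant import r gives the robot as it stands.
- The arm moves only by the tool jog_arm, never from a script. Its argument "series" is a list of rows, each an object of numbers: "claw": the gripper command: -1 is shut, 1 is fully open, values between are in proportion; "x", "y", "z": the shift along the tool's x, y, z scaled (see below); "wx", "wy", "wz": the turn, a rotation vector about the tool's x, y, z scaled (see below). A call has 1 to 5 rows; each row is the pose to reach, as a shift and turn from the pose commanded when the call began, along the tool's axes at that moment; what a row does not reach only later rows make up. The controller multiplies each number of a shift by 0.5 m and each number of a turn by pi/4 rad. A row lasts 1/10 s, in which the tool goes at most 50 mm and 8.59 degrees, less where a joint would pass 70% of its speed; a pose out of reach is approached as far as the arm can. A call with a number of a shift or a turn outside -1 to 1 is refused whole. A call with a gripper value outside its range is refused whole. The fingers move at their own pace and stop on an object; "squeeze" is the grip in N (left out, the last holds). Time passes only in rows, so rows that repeat a pose let the fingers close. It gives the time, the measured TCP pose, the force, the opening and the grip force at its end, in the units of the state.
- r.get_obs(): the state, without advancing time (a new reading comes with each control period).
- r.camera(name): name is "side" or "top" or "wrist"; returns (picture, depth): 384x512x3 uint8, red, green, blue; 384x512 float32, mm along the optical axis (not along the pixel's ray), 0 where there is no reading.
- r.camera_info(name): a dict with "mtx" (3x3 intrinsics, pixels), "dist" ([k1, k2, p1, p2, k3] as OpenCV has them; the pictures are not rectified), "R" (3x3) and "t" (3): a world point X has camera coordinates R X + t. Camera axes: x right, y down, z forward; pixel columns grow to the right and rows downward; lengths in mm; the calibration is good to about 2 mm. A picture is of the moment at which its call begins: read the wrist's pose just before it. camera_info takes no time and is no camera call; for the wrist camera it gives the pose at the moment of the call.
- r.job_done(): hands the job in; it is judged then, once.
The state is a dict: "t": time; "joints": joint angles; "joint_vel": joint speeds; "effort": joint torques, N m; "eef_pos": TCP position; "orientation": TCP orientation; "force": force on the tool from outside, world axes, zero at the start; "ft_torque": the same for the moment, N m; "width": opening from 0.0 (shut) to 1.0 (fully open); "gripper_force": force on a finger pad.
Only numpy, scipy, OpenCV 4.12 (cv2) and the standard library are available. Lean on these libraries where they do the work, as an engineer would, in place of code of your own. Each camera call takes 0.05 s, during which the arm holds its last target. There are 200 camera calls.

## Working session

There is one attempt and no reset: what is moved stays moved. The work goes in short steps, Python scripts to look and compute and a tool call to move; the robot and the scene stay as the last step left them, time stands still between calls to the robot, and variables do not carry over. Pictures are saved under pics/ and viewed, at most 10 in all, crops included, and the job is handed in when it is done.

Besides the shell and the picture viewer there is one more tool, called after "Call:" by a JSON object that holds its "op" and its "data", one argument or row to a line. jog_arm: Moves the arm, as the interface text tells. Shifts and turns lie within -1 to 1; 1 stands for 0.5 m of shift or pi/4 rad of turn. Its arguments: {"type":"object","properties":{"series":{"type":"array"},"squeeze":{"type":"number"}},"required":["series"]}

```bash
ls; mkdir -p pics
python3 - <<'E'
from plant import r
import cv2,numpy as np
o=r.get_obs();print(o)
for n in("side","top"):
    p,d=r.camera(n);cv2.imwrite(f"pics/{n}0.png",p[:,:,::-1]);np.savez(f"{n}0.npz",p=p,d=d)
    print(r.camera_info(n))
E
```

```text
pics
{'t': 0.0, 'joints': array([ 1.22899825e+00,  8.74464609e-02,  1.75130757e-01,  1.65979630e+00,
       -1.02241432e-05,  1.57081653e+00]), 'joint_vel': array([ 0.00040961,  0.0001265 ,  0.00021752,  0.00094228, -0.00140499,
        0.00023389]), 'effort': array([ 3.47617126e-03, -5.20392931e+01,  4.64799750e+01,  1.64512015e-02,
        1.61510720e-04,  4.92988647e-06]), 'eef_pos': array([184.28513339, 517.99425374, 252.58880141]), 'orientation': array([-1.06832927e-04,  1.70078278e-01,  9.85430336e-01, -6.49123267e-04]), 'force': array([ 0.37828867, -0.03382538, -0.96801938]), 'ft_torque': array([-0.0159605 ,  0.06653381,  0.06896157]), 'gripper_force': 0.0, 'width': 0.9992335797099935}
{'mtx': array([[421.70838639,   0.        , 254.42022283],
       [  0.        , 421.70838639, 194.75988213],
       [  0.        ,   0.        ,   1.        ]]), 'dist': array([-0.07345989,  0.        ,  0.        ,  0.        ,  0.        ]), 'R': array([[-0.9997919 ,  0.01225185,  0.01631088],
       [-0.00465112,  0.64159677, -0.767028  ],
       [-0.01986252, -0.76694425, -0.64140627]]), 't': array([525.15956314, 121.42195623, 855.5143664 ])}
{'mtx': array([[393.36920449,   0.        , 256.55545803],
       [  0.        , 393.36920449, 197.32854011],
       [  0.        ,   0.        ,   1.        ]]), 'dist': array([0.0433542, 0.       , 0.       , 0.       , 0.       ]), 'R': array([[-0.0224686 , -0.99974666,  0.00133375],
       [-0.99750186,  0.02232874, -0.06701845],
       [ 0.06697169, -0.00283623, -0.99775085]]), 't': array([-59.28878309, 522.3813409 , 917.51323429])}
```

View pics/side0.png

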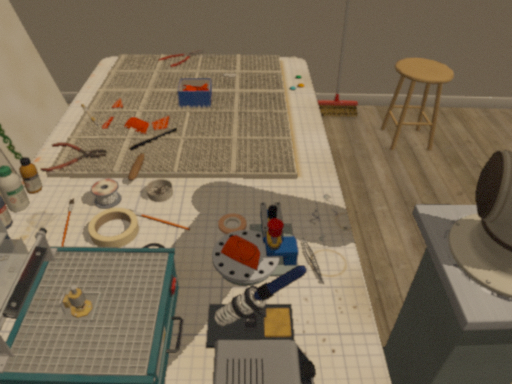

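View pics/top0.png

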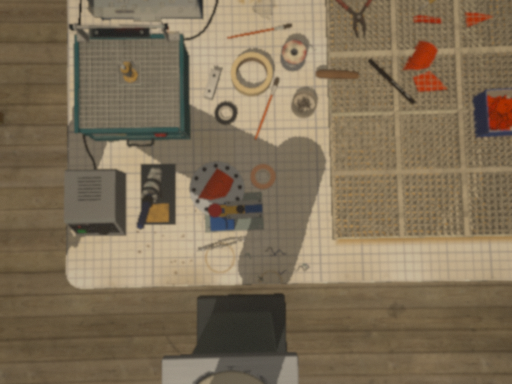

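The side view shows the disc at (245,255), red knob (275,228) and black knob (272,210). In the top view the red knob is at (214,210) and the black one near (233,210). The soldering iron stands at (150,195). I'll zoom in.

Run:
```python
import cv2,numpy as np
a=np.load("side0.npz")["p"][195:295,195:345];b=np.load("top0.npz")["p"][155:255,180:280]
f=lambda i:cv2.resize(i,None,fx=5,fy=5,interpolation=cv2.INTER_CUBIC)[:,:,::-1]
cv2.imwrite("pics/z.png",cv2.resize(np.hstack([f(a)[:, :600][:, 100:500],f(b)[:, :400]]),(800,500)))
```

```text
(no output)
```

View pics/z.png

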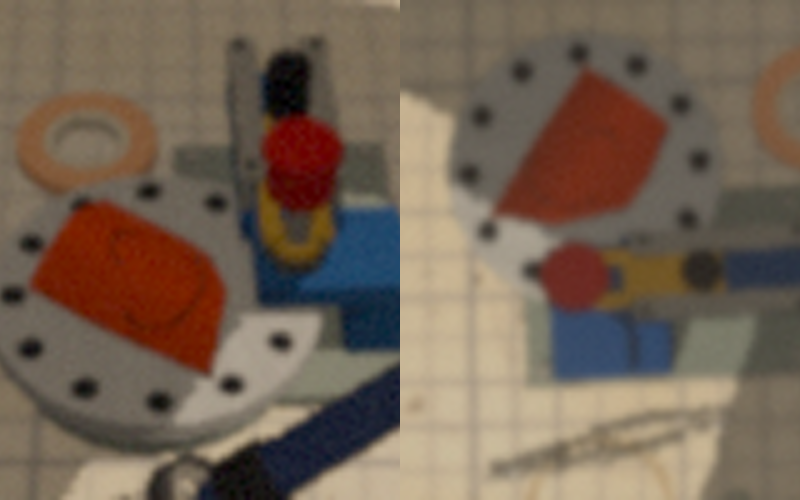

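The zoom shows the red rim top at side px (275.8,222.4) and top px (215,210.4). The black knob top is at side px (273,207.4) and top px (240.4,208.8). The disc centre is near top px (217,186), and the fork is round the stem. Next I triangulate these.

```bash
cat > h.py <<'E'
import numpy as np,cv2
from plant import r
def ray(c,uv):
    n=cv2.undistortPoints(np.array([[uv]],float),c["mtx"],c["dist"])[0,0]
    R=np.array(c["R"]);t=np.array(c["t"]);d=R.T@[n[0],n[1],1.];return -R.T@t,d/np.linalg.norm(d)
def onz(c,uv,z):
    o,d=ray(c,uv);return o+d*(z-o[2])/d[2]
def tri(L):
    A=np.zeros((3,3));b=np.zeros(3)
    for o,d in L:
        P=np.eye(3)-np.outer(d,d);A+=P;b+=P@o
    X=np.linalg.solve(A,b);return X,[np.linalg.norm((np.eye(3)-np.outer(d,d))@(X-o)) for o,d in L]
E
python3 - <<'E'
from h import *
s,t=r.camera_info("side"),r.camera_info("top")
np.set_printoptions(precision=1,suppress=True)
for n,a,b,z in(("red",(275.8,222.4),(215,210.4),108),("blk",(273,207.4),(240.4,208.8),98)):
    print(n,tri([ray(s,a),ray(t,b)]),onz(t,b,z),onz(s,a,z))
print("disc",onz(t,(217,186),30),onz(s,(245.5,258),30))
for n,u in(("roll",(262.5,176.5)),("twz",(220,243))):print(n,onz(t,u,5))
p=np.load("top0.npz")["p"];h=cv2.cvtColor(p,cv2.COLOR_RGB2HSV)
# red mask within knob window; circle centre
m=((h[...,0]<6)|(h[...,0]>174))&(h[...,1]>120);m=m.astype(np.uint8)
w=np.zeros_like(m);w[202:219,205:224]=m[202:219,205:224]
ys,xs=np.nonzero(w);print(xs.mean(),ys.mean(),len(xs))
E
```

```text
red (array([488.7,  19. , 106. ]), [np.float64(0.18255849512965205), np.float64(0.18255849512966402)]) [488.8  18.8 108. ] [488.7  21.1 108. ]
blk (array([491.1, -35. ,  94.4]), [np.float64(0.4746554328326695), np.float64(0.4746554328327863)]) [491.4 -35.2  98. ] [490.9 -30.8  98. ]
disc [548.8  21.3  30. ] [543.1  37.2  30. ]
roll [571.9 -86.5   5. ]
twz [414.4  18.7   5. ]
214.456 209.648 125
```

```bash
cat >> h.py <<'E'
from scipy.spatial.transform import Rotation as Ro
def rot(o): q=o["orientation"];return Ro.from_quat([q[1],q[2],q[3],q[0]])
def togo(X,yawdeg):
    """scaled shift and turn from the present pose to TCP X, tool down, tool y at yawdeg"""
    o=r.get_obs();R=rot(o);a=np.radians(yawdeg);y=np.array([np.cos(a),np.sin(a),0]);z=np.array([0,0,-1.]);x=np.cross(y,z)
    T=Ro.from_matrix(np.c_[x,y,z]);s=R.inv().apply(np.array(X)-o["eef_pos"])/500;w=(R.inv()*T).as_rotvec()/(np.pi/4)
    print("t",round(o["t"],2),"pos",o["eef_pos"].round(1),"F",o["force"].round(1),"w",round(85*o["width"],1),"g",round(float(o["gripper_force"]),1),"shift",s.round(4),"turn",w.round(4))
E
python3 - <<'E'
from h import *
c=r.camera_info("wrist");o=r.get_obs();R=rot(o)
print(c["mtx"],c["dist"]); C=-c["R"].T@c["t"]
print("cam in tool",R.inv().apply(C-o["eef_pos"]),"\n",R.inv().as_matrix()@c["R"].T)
togo([470,-10,250],2.6)
E
```

```text
[[336.37008011   0.         255.28469759]
 [  0.         336.37008011 194.09829008]
 [  0.           0.           1.        ]] [-0.01487015  0.          0.          0.          0.        ]
cam in tool [  74.0001955    -0.59192906 -120.36811073] 
 [[ 6.75132036e-05 -9.57061286e-01 -2.89885652e-01]
 [ 9.99999025e-01  4.68867262e-04 -1.31507567e-03]
 [ 1.39452590e-03 -2.89885280e-01  9.57060385e-01]]
t 0.1 pos [184.3 518.  252.6] F [-0.9  0.4 -0.3] w 85.2 g 0.0 shift [-0.8923 -0.8034  0.0062] turn [-1.3000e-03  9.0000e-04  1.5071e+00]
```

Call:
{"op": "jog_arm", "data": {
  "series": [
    {"x":-0.89,"y":-0.8,"z":0,"wz":0.9,"claw":1},
    {"x":-0.89,"y":-0.8,"z":0,"wz":0.9,"claw":1},
    {"x":-0.89,"y":-0.8,"z":0,"wz":0.9,"claw":1},
    {"x":-0.89,"y":-0.8,"z":0,"wz":0.9,"claw":1},
    {"x":-0.89,"y":-0.8,"z":0,"wz":0.9,"claw":1}
  ],
  "squeeze": 60
}}

```text
$.series[0]: bad value
```

```bash
python3 -c "
from h import *
togo([470,-10,250],2.6)"
```

```text
t 0.1 pos [184.3 518.  252.6] F [-0.9  0.4 -0.3] w 85.2 g 0.0 shift [-0.8923 -0.8034  0.0062] turn [-1.3000e-03  9.0000e-04  1.5071e+00]
```

Call:
{"op": "jog_arm", "data": {
  "series": [
    {"x":-0.89,"y":-0.8,"z":0,"wx":0,"wy":0,"wz":0.9,"claw":1},
    {"x":-0.89,"y":-0.8,"z":0,"wx":0,"wy":0,"wz":0.9,"claw":1},
    {"x":-0.89,"y":-0.8,"z":0,"wx":0,"wy":0,"wz":0.9,"claw":1},
    {"x":-0.89,"y":-0.8,"z":0,"wx":0,"wy":0,"wz":0.9,"claw":1},
    {"x":-0.89,"y":-0.8,"z":0,"wx":0,"wy":0,"wz":0.9,"claw":1}
  ],
  "squeeze": 60
}}

```text
t: 0.6
eef_pos: [303.8, 296.6, 253.0]
orientation: [0.0, 0.503, 0.864, -0.0]
force: [1.9, 0.5, 0.3]
width: 0.999
gripper_force: 0.0
```

```bash
python3 -c "
from h import *
togo([470,-10,250],2.6)"
```

```text
t 0.6 pos [303.8 296.6 253. ] F [1.9 0.5 0.3] w 84.9 g 0.0 shift [-0.6973 -0.0141  0.0061] turn [-0.000e+00  1.000e-04  6.004e-01]
```

Call:
{"op": "jog_arm", "data": {
  "series": [
    {"x":-0.69,"y":-0.014,"z":0,"wx":0,"wy":0,"wz":0.6,"claw":1},
    {"x":-0.69,"y":-0.014,"z":0,"wx":0,"wy":0,"wz":0.6,"claw":1},
    {"x":-0.69,"y":-0.014,"z":0,"wx":0,"wy":0,"wz":0.6,"claw":1},
    {"x":-0.69,"y":-0.014,"z":0,"wx":0,"wy":0,"wz":0.6,"claw":1},
    {"x":-0.69,"y":-0.014,"z":0,"wx":0,"wy":0,"wz":0.6,"claw":1}
  ]
}}

```text
t: 1.1
eef_pos: [424.2, 77.2, 253.2]
orientation: [0.0, 0.689, 0.725, 0.0]
force: [0.5, 1.2, -0.2]
width: 1.001
gripper_force: 0.0
```

```bash
python3 -c "
from h import *
togo([470,-10,250],2.6)"
```

```text
t 1.1 pos [424.2  77.2 253.2] F [ 0.5  1.2 -0.2] w 85.1 g 0.0 shift [-0.1787  0.0828  0.0064] turn [ 0.0003 -0.0001  0.0057]
```

Call:
{"op": "jog_arm", "data": {
  "series": [
    {"x":-0.178,"y":0.083,"z":0,"wx":0,"wy":0,"wz":0,"claw":1},
    {"x":-0.178,"y":0.083,"z":0,"wx":0,"wy":0,"wz":0,"claw":1},
    {"x":-0.178,"y":0.083,"z":0,"wx":0,"wy":0,"wz":0,"claw":1},
    {"x":-0.178,"y":0.083,"z":0,"wx":0,"wy":0,"wz":0,"claw":1}
  ]
}}

```text
t: 1.5
eef_pos: [469.7, -8.4, 252.7]
orientation: [-0.001, 0.69, 0.724, -0.0]
force: [0.6, -0.2, 1.2]
width: 1.001
gripper_force: 0.0
```

Run:
```python
from h import *
import pickle
togo([470,-10,250],2.6)
c=r.camera_info("wrist");p,d=r.camera("wrist");pickle.dump((c,p,d),open("w1.pkl","wb"))
cv2.imwrite("pics/w1.png",cv2.resize(p[:,:,::-1],(800,600)))
```

```text
t 1.5 pos [469.7  -8.4 252.7] F [ 0.6 -0.2  1.2] w 85.1 g 0.0 shift [-0.0031  0.0005  0.0053] turn [-0.0019 -0.0004  0.0036]
```

View pics/w1.png

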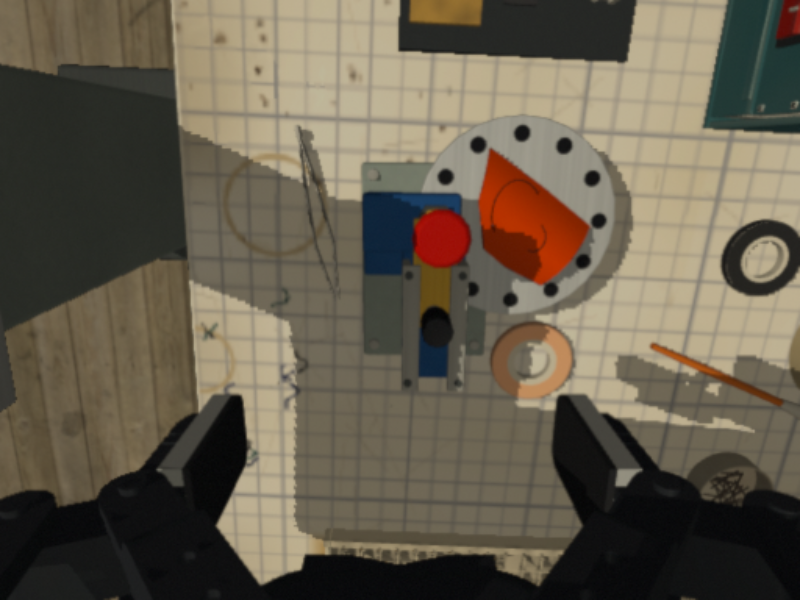

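The close view shows the red rim at (442,238), the black knob top at (437,320), the guide rails running down from it, and the disc at (520,213), all in the 1.5625x picture. I'll use masks to get exact positions.

```bash
cat >> h.py <<'E'
def knobs(p,wr=None,wb=None):
    h=cv2.cvtColor(p,cv2.COLOR_RGB2HSV);out=[]
    m=(((h[...,0]<4)|(h[...,0]>174))&(h[...,1]>150)&(h[...,2]>60)).astype(np.uint8)
    k=(h[...,2]<50).astype(np.uint8)
    for M,w in((m,wr),(k,wb)):
        if w is None: continue
        W=np.zeros_like(M);W[w[1]:w[3],w[0]:w[2]]=M[w[1]:w[3],w[0]:w[2]]
        c=max(cv2.findContours(W,cv2.RETR_EXTERNAL,cv2.CHAIN_APPROX_NONE)[0],key=cv2.contourArea)
        out.append((cv2.minEnclosingCircle(c),cv2.boundingRect(c),cv2.contourArea(c)))
    return out
E
python3 - <<'E'
from h import *
import pickle
np.set_printoptions(precision=1,suppress=True)
c,p,d=pickle.load(open("w1.pkl","rb"));s=1.5625
for x in knobs(p,(258,125,305,175),(265,190,295,225)):print(x)
t=r.camera_info("top");sd=r.camera_info("side")
for n,u,a,b,z in(("red",(442,238),(275.8,222.4),(215,210.4),108),("blk",(437,319),(273,207.4),(240.4,208.8),98)):
    u=np.array(u)/s;print(n,onz(c,u,z),tri([ray(c,u),ray(t,b)]),tri([ray(c,u),ray(t,b),ray(sd,a)]),"depth",d[int(u[1])-2:int(u[1])+3,int(u[0])].round(1))
for u in((409,275),(407,382),(463,274),(458,382)):print("bolt",onz(c,np.array(u)/s,71))
g=cv2.cvtColor(p,cv2.COLOR_RGB2HSV)
H=[onz(c,np.array(u)/s,30)[:2] for u in((479,145),(522,133),(564,146),(592,178),(599,221),(583,261),(550,289),(510,299),(472,295),(445,177))]
A=np.array([[2*x,2*y,1] for x,y in H]);q=np.linalg.lstsq(A,[x*x+y*y for x,y in H],rcond=None)[0];print("disc",q[:2],"R",np.sqrt(q[2]+q[0]**2+q[1]**2))
E
```

```text
(((282.34716796875, 152.35049438476562), 18.931276321411133), (264, 134, 37, 37), 1005.5)
(((279.30950927734375, 208.92857360839844), 13.345549583435059), (269, 196, 21, 27), 413.0)
red [489.6  20.  108. ] (array([489.4,  19.3, 104.3]), [np.float64(0.4762271001067572), np.float64(0.47622710010675795)]) (array([489. ,  19.4, 106.3]), [np.float64(0.7504370710279222), np.float64(0.3960494678979576), np.float64(0.497437040503465)]) depth [266.1 266.3 267.1 266.3 267.3]
blk [490.9 -26.8  98. ] (array([492.6, -34.3,  75.6]), [np.float64(0.34407289885090303), np.float64(0.3440728988509054)]) (array([491.2, -32.3,  94.3]), [np.float64(4.099486144782118), np.float64(2.7342723928795443), np.float64(1.8769542663206549)]) depth [295.3 291.3 292.  291.1 291.5]
bolt [474.9  -9.2  71. ]
bolt [477.4 -78.4  71. ]
bolt [506.8  -7.   71. ]
bolt [509.5 -76.9  71. ]
disc [543.   20.4] R 54.37773544469696
```

Run:
```python
from h import *
import pickle
np.set_printoptions(precision=1,suppress=True)
c,p,d=pickle.load(open("w1.pkl","rb"))
t=r.camera_info("top");sd=r.camera_info("side")
for n,u,a,b,z in(("red",(282.4,152.3),(275.8,222.4),(215,210.4),108),("blk",(279.5,212.5),(273,207.4),(240.4,208.8),98)):
    print(n,onz(c,u,z),tri([ray(c,u),ray(t,b)])[0],tri([ray(c,u),ray(sd,a)]),tri([ray(c,u),ray(t,b),ray(sd,a)]))
togo([491,-33,160],2)
```

```text
red [489.2  20.  108. ] [489.2  19.3 104.1] (array([488.9,  19.9, 106.9]), [np.float64(0.33869939161511564), np.float64(0.3386993916150953)]) (array([488.9,  19.3, 106.2]), [np.float64(0.5432608008266736), np.float64(0.3351375427068445), np.float64(0.3786945105535131)])
blk [491.3 -34.4  98. ] [491.5 -35.1  96. ] (array([491.1, -35.7,  93.9]), [np.float64(0.5898179381816848), np.float64(0.5898179381817049)]) (array([491.2, -35.2,  94.5]), [np.float64(0.5580381524129294), np.float64(0.3307765752114897), np.float64(0.7164227892452869)])
t 1.55 pos [469.5  -7.5 253. ] F [-0.2 -1.  -0.2] w 85.0 g 0.0 shift [-0.1  0.   0.2] turn [-0. -0.  0.]
```

Run:
```python
from h import *
np.set_printoptions(suppress=True)
togo([491.2,-34.6,98],2)
```

```text
t 1.55 pos [469.5  -7.5 253. ] F [-0.2 -1.  -0.2] w 85.0 g 0.0 shift [-0.0564  0.041   0.3099] turn [-0.0012 -0.0004  0.0192]
```

Call:
{"op": "jog_arm", "data": {
  "series": [
    {"x":-0.056,"y":0.041,"z":0.05,"wx":0,"wy":0,"wz":0.018,"claw":0.4},
    {"x":-0.056,"y":0.041,"z":0.14,"wx":0,"wy":0,"wz":0.018,"claw":0.4},
    {"x":-0.056,"y":0.041,"z":0.22,"wx":0,"wy":0,"wz":0.018,"claw":0.4},
    {"x":-0.056,"y":0.041,"z":0.25,"wx":0,"wy":0,"wz":0.018,"claw":0.4},
    {"x":-0.056,"y":0.041,"z":0.25,"wx":0,"wy":0,"wz":0.018,"claw":0.4}
  ]
}}

```text
t: 2.05
eef_pos: [490.4, -33.2, 126.9]
orientation: [-0.001, 0.693, 0.721, -0.001]
force: [-0.1, 0.3, 0.3]
width: 0.698
gripper_force: 0.0
```

Run:
```python
from h import *
import pickle
np.set_printoptions(suppress=True,precision=1)
togo([491.2,-34.6,98],2)
c=r.camera_info("wrist");p,d=r.camera("wrist");pickle.dump((c,p,d),open("w2.pkl","wb"))
cv2.imwrite("pics/w2.png",cv2.resize(p[:,:,::-1],(800,600)))
for z in(98,):
    for X in((491.2,-34.6,98),(489.2,19.8,108)):
        print(cv2.projectPoints(np.array([X]),cv2.Rodrigues(c["R"])[0],c["t"],c["mtx"],c["dist"])[0].ravel()*1.5625)
```

```text
t 2.05 pos [490.4 -33.2 126.9] F [-0.1  0.3  0.3] w 59.3 g 0.0 shift [-0.   0.   0.1] turn [-0. -0.  0.]
[402.8 393. ]
[403.8 223.9]
```

View pics/w2.png

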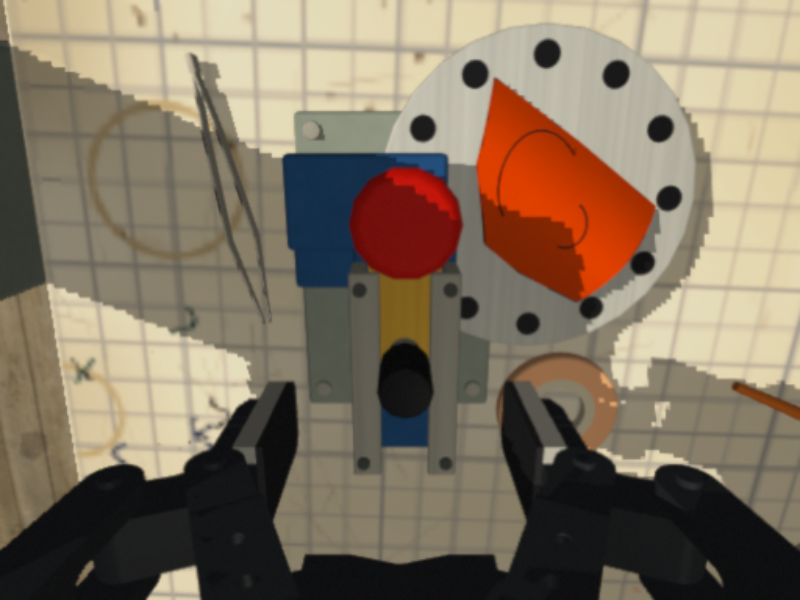

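The prediction matches the picture: black top at (405,390), red rim at (406,222), and the tool is square to the rails. Next I descend and grip.

Call:
{"op": "jog_arm", "data": {
  "series": [
    {"x":-0.002,"y":0.002,"z":0.058,"wx":0,"wy":0,"wz":0,"claw":0.4},
    {"x":-0.002,"y":0.002,"z":0.058,"wx":0,"wy":0,"wz":0,"claw":0.4},
    {"x":-0.002,"y":0.002,"z":0.058,"wx":0,"wy":0,"wz":0,"claw":-1},
    {"x":-0.002,"y":0.002,"z":0.058,"wx":0,"wy":0,"wz":0,"claw":-1},
    {"x":-0.002,"y":0.002,"z":0.058,"wx":0,"wy":0,"wz":0,"claw":-1}
  ],
  "squeeze": 40
}}

```text
t: 2.6
eef_pos: [492.8, -35.4, 100.9]
orientation: [0.0, 0.694, 0.72, 0.0]
force: [-21.9, -3.0, 21.8]
width: 0.197
gripper_force: 28.7
```

Call:
{"op": "jog_arm", "data": {
  "series": [
    {"x":0,"y":0,"z":0,"wx":0,"wy":0,"wz":0,"claw":-1},
    {"x":0,"y":0,"z":0,"wx":0,"wy":0,"wz":0,"claw":-1},
    {"x":0,"y":0,"z":0,"wx":0,"wy":0,"wz":0,"claw":-1},
    {"x":0,"y":0,"z":0,"wx":0,"wy":0,"wz":0,"claw":-1}
  ]
}}

```text
t: 3.0
eef_pos: [492.4, -35.5, 101.2]
orientation: [0.0, 0.694, 0.72, 0.0]
force: [-7.1, 0.3, 11.4]
width: 0.19
gripper_force: 39.0
```

Run:
```python
from h import *
np.set_printoptions(suppress=True)
togo([491.2,-62.2,98],2)
```

```text
t 3.0 pos [492.4 -35.5 101.2] F [-7.1  0.3 11.4] w 16.2 g 39.0 shift [-0.0534 -0.0043  0.0064] turn [0.0004 0.0002 0.0022]
```

Call:
{"op": "jog_arm", "data": {
  "series": [
    {"x":-0.012,"y":0,"z":-0.004,"wx":0,"wy":0,"wz":0,"claw":-1},
    {"x":-0.026,"y":0,"z":-0.004,"wx":0,"wy":0,"wz":0,"claw":-1},
    {"x":-0.04,"y":0,"z":-0.004,"wx":0,"wy":0,"wz":0,"claw":-1},
    {"x":-0.05,"y":0,"z":-0.004,"wx":0,"wy":0,"wz":0,"claw":-1},
    {"x":-0.05,"y":0,"z":-0.004,"wx":0,"wy":0,"wz":0,"claw":-1}
  ]
}}

```text
t: 3.5
eef_pos: [493.3, -61.5, 101.4]
orientation: [0.0, 0.694, 0.72, -0.001]
force: [-4.8, -1.7, 0.5]
width: 0.194
gripper_force: 40.8
```

Call:
{"op": "jog_arm", "data": {
  "series": [
    {"x":-0.004,"y":0,"z":0,"wx":0,"wy":0,"wz":0,"claw":-1},
    {"x":-0.008,"y":0,"z":0,"wx":0,"wy":0,"wz":0,"claw":-1},
    {"x":-0.01,"y":0,"z":0,"wx":0,"wy":0,"wz":0,"claw":-1},
    {"x":-0.01,"y":0,"z":0,"wx":0,"wy":0,"wz":0,"claw":-1}
  ]
}}

```text
t: 3.9
eef_pos: [493.4, -63.7, 101.2]
orientation: [-0.002, 0.694, 0.72, 0.001]
force: [-5.1, 13.9, -0.4]
width: 0.19
gripper_force: 40.8
```

Call:
{"op": "jog_arm", "data": {
  "series": [
    {"x":-0.003,"y":0,"z":0,"wx":0,"wy":0,"wz":0,"claw":-1},
    {"x":-0.003,"y":0,"z":0,"wx":0,"wy":0,"wz":0,"claw":-1}
  ]
}}

```text
t: 4.1
eef_pos: [493.4, -64.0, 101.2]
orientation: [-0.003, 0.693, 0.721, 0.002]
force: [-4.9, 21.7, 0.8]
width: 0.185
gripper_force: 40.8
```

Run:
```python
from h import *
import pickle
np.set_printoptions(suppress=True)
togo([491.2,-62.2,98],2)
c=r.camera_info("wrist");p,d=r.camera("wrist");pickle.dump((c,p,d),open("w3.pkl","wb"))
cv2.imwrite("pics/w3.png",cv2.resize(p[:,:,::-1],(800,600)))
```

```text
t 4.1 pos [493.4 -64.  101.2] F [-4.9 21.7  0.8] w 15.7 g 40.8 shift [ 0.0037 -0.0042  0.0063] turn [-0.0009 -0.0097  0.0049]
```

View pics/w3.png

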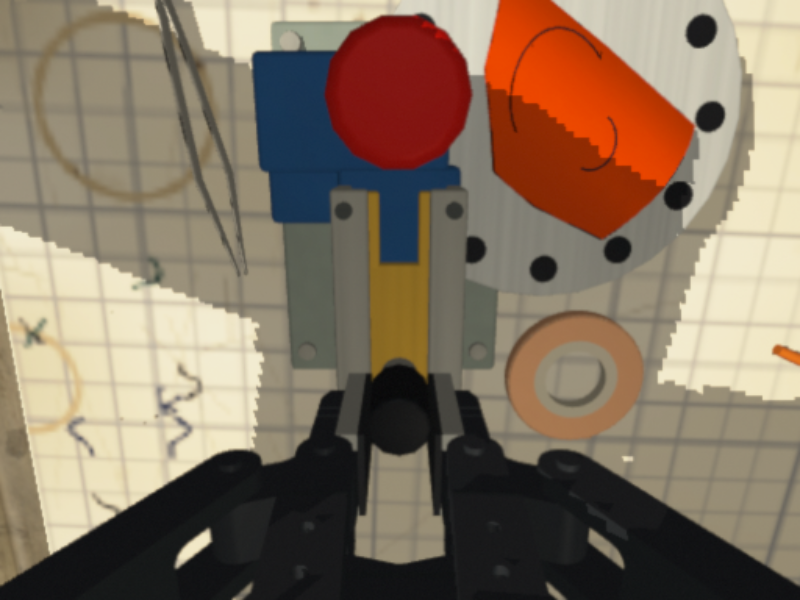

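The slide is at its stop: travel was 28 mm, the reaction reached 22 N, and the fork end at (400,262) is clear of the red knob at (398,92). Next I release and go up.

Call:
{"op": "jog_arm", "data": {
  "series": [
    {"x":0,"y":0,"z":0,"wx":0,"wy":0,"wz":0,"claw":0.4},
    {"x":0,"y":0,"z":0,"wx":0,"wy":0,"wz":0,"claw":0.4},
    {"x":0,"y":0,"z":0,"wx":0,"wy":0,"wz":0,"claw":0.4},
    {"x":0,"y":0,"z":-0.05,"wx":0,"wy":0,"wz":0,"claw":0.4},
    {"x":0,"y":0,"z":-0.1,"wx":0,"wy":0,"wz":0,"claw":0.4}
  ]
}}

```text
t: 4.65
eef_pos: [493.7, -67.3, 151.6]
orientation: [-0.0, 0.694, 0.72, -0.0]
force: [0.1, -0.7, 0.7]
width: 0.699
gripper_force: 0.0
```

Run:
```python
from h import *
np.set_printoptions(suppress=True)
togo([490,19.5,150],2.2)
```

```text
t 4.65 pos [493.7 -67.3 151.6] F [ 0.1 -0.7  0.7] w 59.4 g 0.0 shift [ 0.1738 -0.001   0.0032] turn [-0.0009  0.0004 -0.0029]
```

Call:
{"op": "jog_arm", "data": {
  "series": [
    {"x":0.08,"y":-0.001,"z":0,"wx":0,"wy":0,"wz":0,"claw":0.4},
    {"x":0.174,"y":-0.001,"z":0,"wx":0,"wy":0,"wz":0,"claw":0.4},
    {"x":0.174,"y":-0.001,"z":0,"wx":0,"wy":0,"wz":0,"claw":0.4},
    {"x":0.174,"y":-0.001,"z":0,"wx":0,"wy":0,"wz":0,"claw":0.4}
  ]
}}

```text
t: 5.05
eef_pos: [490.4, 20.5, 151.6]
orientation: [0.0, 0.693, 0.721, 0.0]
force: [0.7, 0.2, -0.1]
width: 0.698
gripper_force: 0.0
```

Run:
```python
from h import *
import pickle
np.set_printoptions(suppress=True,precision=4)
togo([490,19.5,94],2.2)
c=r.camera_info("wrist");p,d=r.camera("wrist");pickle.dump((c,p,d),open("w4.pkl","wb"))
cv2.imwrite("pics/w4.png",cv2.resize(p[:,:,::-1],(800,600)))
```

```text
t 5.05 pos [490.4  20.5 151.6] F [ 0.7  0.2 -0.1] w 59.4 g 0.0 shift [-0.0019 -0.001   0.1151] turn [0.0011 0.0006 0.0003]
```

View pics/w4.png

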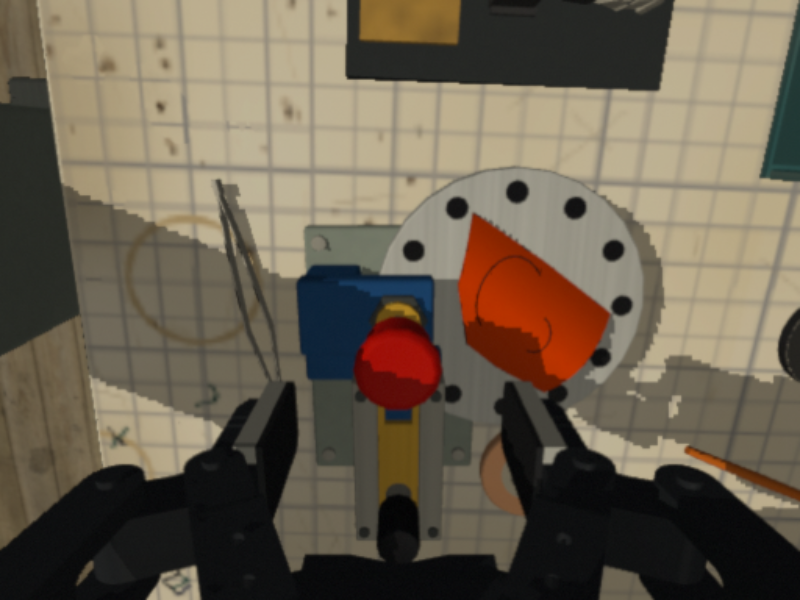

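The tool is centred over the red knob at (398,365), and the fingers straddle it evenly. I descend and close.

Call:
{"op": "jog_arm", "data": {
  "series": [
    {"x":-0.001,"y":-0.001,"z":0.06,"wx":0,"wy":0,"wz":0,"claw":0.4},
    {"x":-0.001,"y":-0.001,"z":0.114,"wx":0,"wy":0,"wz":0,"claw":0.2},
    {"x":-0.001,"y":-0.001,"z":0.114,"wx":0,"wy":0,"wz":0,"claw":0.0},
    {"x":-0.001,"y":-0.001,"z":0.114,"wx":0,"wy":0,"wz":0,"claw":-1},
    {"x":-0.001,"y":-0.001,"z":0.114,"wx":0,"wy":0,"wz":0,"claw":-1}
  ],
  "squeeze": 60
}}

```text
t: 5.6
eef_pos: [489.9, 18.6, 95.3]
orientation: [0.0, 0.694, 0.72, -0.0]
force: [-0.9, -4.0, -5.0]
width: 0.317
gripper_force: 59.2
```

Call:
{"op": "jog_arm", "data": {
  "series": [
    {"x":0,"y":0,"z":0,"wx":0,"wy":0,"wz":0,"claw":-1},
    {"x":0,"y":0,"z":0,"wx":0,"wy":0,"wz":0,"claw":-1},
    {"x":0,"y":0,"z":0,"wx":0,"wy":0,"wz":0,"claw":-1}
  ]
}}

```text
t: 5.9
eef_pos: [489.9, 18.7, 94.9]
orientation: [0.001, 0.694, 0.72, -0.0]
force: [0.7, -7.1, -5.1]
width: 0.322
gripper_force: 59.2
```

Call:
{"op": "jog_arm", "data": {
  "series": [
    {"x":0.001,"y":0,"z":-0.006,"wx":0,"wy":0,"wz":0,"claw":-1},
    {"x":0.001,"y":0,"z":-0.013,"wx":0,"wy":0,"wz":0,"claw":-1},
    {"x":0.001,"y":0,"z":-0.02,"wx":0,"wy":0,"wz":0,"claw":-1},
    {"x":0.001,"y":0,"z":-0.024,"wx":0,"wy":0,"wz":0,"claw":-1},
    {"x":0.001,"y":0,"z":-0.024,"wx":0,"wy":0,"wz":0,"claw":-1}
  ]
}}

```text
t: 6.4
eef_pos: [489.8, 18.8, 106.6]
orientation: [0.001, 0.694, 0.72, -0.001]
force: [1.9, -10.0, -8.6]
width: 0.322
gripper_force: 59.5
```

Call:
{"op": "jog_arm", "data": {
  "series": [
    {"x":0,"y":0,"z":-0.003,"wx":0,"wy":0,"wz":0,"claw":-1},
    {"x":0,"y":0,"z":-0.006,"wx":0,"wy":0,"wz":0,"claw":-1},
    {"x":0,"y":0,"z":-0.006,"wx":0,"wy":0,"wz":0,"claw":-1}
  ]
}}

```text
t: 6.7
eef_pos: [489.8, 18.8, 108.9]
orientation: [0.001, 0.694, 0.72, -0.001]
force: [3.8, -8.2, -12.1]
width: 0.325
gripper_force: 60.8
```

Call:
{"op": "jog_arm", "data": {
  "series": [
    {"x":0,"y":0,"z":-0.003,"wx":0,"wy":0,"wz":0,"claw":-1},
    {"x":0,"y":0,"z":-0.003,"wx":0,"wy":0,"wz":0,"claw":-1},
    {"x":0,"y":0,"z":-0.003,"wx":0,"wy":0,"wz":0,"claw":-1}
  ]
}}

```text
t: 7.0
eef_pos: [489.6, 18.8, 109.1]
orientation: [0.0, 0.694, 0.72, -0.001]
force: [7.3, -8.3, -23.1]
width: 0.317
gripper_force: 61.4
```

Run:
```python
from h import *
import pickle
togo([490,19.5,94],2.2)
c=r.camera_info("wrist");p,d=r.camera("wrist");s,_=r.camera("side")
a=cv2.resize(p[:,:,::-1],(400,300));b=cv2.resize(s[195:285,200:320,::-1],(400,300),interpolation=cv2.INTER_CUBIC)
cv2.imwrite("pics/end.png",np.hstack([a,b]))
togo([490,19.5,94],2.2)
```

```text
t 7.0 pos [489.6  18.8 109.1] F [  7.3  -8.3 -23.1] w 27.0 g 61.4 shift [0.0014 0.0009 0.0302] turn [-0.002   0.0033 -0.0033]
t 7.1 pos [489.6  18.8 109.1] F [  7.7  -9.4 -22. ] w 27.3 g 61.4 shift [0.0014 0.0008 0.0302] turn [-0.002   0.0033 -0.0034]
```

View pics/end.png

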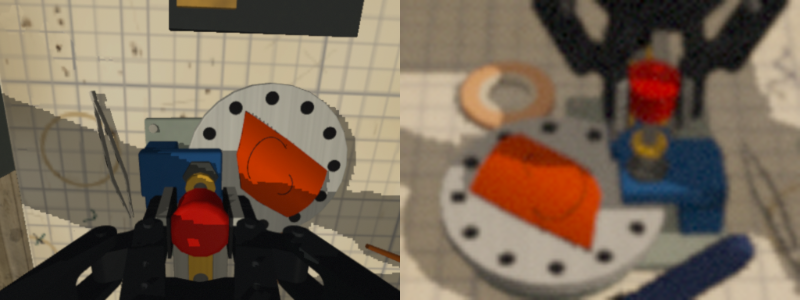

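The picture shows the red knob gripped and raised at (200,225), with the stem visible below it. The lift was 14.2 mm and the reaction rose to 23 N at the stop. The disc, glass, copper roll and tweezers have not moved. I'm handing in.

```bash
python3 -c "
from plant import r
print(r.job_done())"
```

```text
the job is handed in; nothing more can be done
None
```

The job is handed in: the locking slide is drawn to its stop and the red plunger knob is held up at its stop (about 14 mm lift, about 60 N grip), with the turntable, glass, copper roll and tweezers left where they were.

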